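# Count the wooden blanks onto the corner tray and tip them into the drawer

### The arm

A 7-joint arm with a two-finger parallel gripper is mounted at the origin on the work surface. World frame = base frame: x ahead of the robot, y to its left, z up, the work surface at z = 0. Lengths are in mm, angles in rad, forces in N, time in s.
With the tool pointing down it reaches from about 425 to 950 mm from the base axis. Payload 4.7 kg.
Tool frame: the origin (TCP) lies between the finger pads; the fingertips stand manip.nose_length ahead of it and the grasp point (between the pads) lies 8 mm behind it (manip.nose_length is the distance from the TCP to the fingertips, in mm); z points along the fingers, y is the direction in which the jaws open and shut (so a half turn about z gives the same grasp; the last joint's range is limited). The gripper opens to 87 mm and grips with 3 to 60 N. Pads are 19 mm wide; open, the fingers measure 117 mm over their backs; the gripper's body (75 mm by 190 mm) begins 51 mm behind the grasp point.
Start: joints at [1.164, 0.469, -0.049, 1.532, 0.024, 1.141, -0.082], TCP at [249.038, -627.398, 233.573] pointing down, gripper open.
Joint ranges: [-2.59, 2.59], [-0.33, 1.99], [-1.39, 1.29], [0.1, 2.45], [-1.04, 4.18], [0.21, 1.99], [-2.66, 2.66]. Speed limits (rad/s): [2.57, 2.57, 3.14, 3.14, 3.14, 3.14, 3.14].

### API

Orientations are given as a unit quaternion [x, y, z, w].
In Python, from plant import manip gives the robot as it stands.
- The arm moves only by the shell command python3 -m crank 'ROWS'. ROWS is JSON, a list of rows, each a list of 3 entries, a list of its own where there are three numbers: the gripper's target within -1 to 1 (fully open at 1, half-way at 0, shut at -1), then the shift along the tool's x, y, z normalised to -1 to 1, where 1 is 0.2 m, then the turn about the tool's z normalised to -1 to 1, where 1 is 2 rad. A call has 1 to 10 rows; each row is the pose to reach, as a shift and turn from the pose commanded when the call began, along the tool's axes at that moment; what a row does not reach only later rows make up. A row lasts 1/8 s, in which the tool goes at most 62.5 mm and 10.7 degrees, less where a joint would pass 70% of its speed; a pose out of reach is approached as far as the arm can. A call with a number of a shift or a turn outside -1 to 1 is refused whole. A call with a gripper value outside its range is refused whole. The fingers move at their own pace and stop on an object; the grip force is fixed at half the most. Time passes only in rows, so rows that repeat a pose let the fingers close. It gives the time, the measured TCP pose, the force and the opening at its end, in the units of the state.
- manip.read_state(): the state, without advancing time (a new reading comes with each control period).
- manip.grab_frame(name): name is "scene" or "top" or "wrist"; returns a dict with "img" (480x640x3 uint8, red, green, blue), "K" (3x3 intrinsics, pixels), "extrinsics" (4x4, takes a point from camera to world coordinates); the wrist camera has in their place "mount" (4x4, takes a point from camera to tool coordinates, whose origin is the TCP and whose axes are the flange's). Camera axes: x right, y down, z forward; pixel columns grow to the right and rows downward; lengths in mm; the calibration is good to about 2 mm. A picture is of the moment at which its call begins: read the wrist's pose just before it. There is no depth.
- manip.job_done(): hands the job in, once; it reports no verdict.
The state is a dict: "t": time; "joint_pos": joint angles; "joint_vel": joint speeds; "joint_torque": joint torques, N m; "tool_pos": TCP position; "tcp_rot": TCP orientation; "force": force on the tool from outside, world axes, zero at the start; "wrist_torque": the same for the moment, N m; "opening": finger opening in mm.
Only numpy, scipy, OpenCV 4.12 (cv2) and the standard library are available. Lean on these libraries where they do the work, as an engineer would, in place of code of your own. Each camera call takes 0.05 s, during which the arm holds its last target. There are 200 camera calls.

### The job

The turned wooden blanks on the cork mat go into the cabinet. Pull the drawer out to its stop, gather all the blanks side by side on the counting tray on top of the cabinet, then raise the tray's handle so that they slide out through its open corner into the drawer; lower the tray onto its rest again and push the drawer fully shut with all the blanks inside. Do not disturb the jar, the bowl and the brush.

Things in the scene. Friction and masses are not known exactly. Their poses are not given: they have to be found in the camera images.
- cabinet: Low dark wooden cabinet, fixed to the bench, 180 deep (x) x 226 wide (y) x 111 mm high, with one drawer and, hinged on its top, the counting tray. Origin: centre of its underside on the bench. Its front (drawer side, and the tray's open corner) faces its own -x; z up. Its x and y are turned in the world by its yaw.
- drawer (a joint): Drawer slide in m: 0 = fully shut, 0.13 = pulled out to its stop, along the cabinet's -x. It moves with a friction of about 1 to 2 N and stays where it is left; it may start a little open.
- drawer_handle (a point): Middle of the drawer's brass pull, a 12 mm thick round bar, 90 mm long along y, level, 78 mm above the bench and 75 mm out from the drawer's front on two arms at its ends, open from above. Axes as the cabinet's; moves with the drawer.
- drawer_in (a point): Centre of the drawer's inner floor, 10 mm above the bench; inside it is 154 mm long (x) and 194 mm wide (y), walls 60 mm high above the floor (front panel top 103 mm above the bench). Axes as the cabinet's; moves with the drawer. Pulled out, it lies open below the tray's open corner.
- tray (a joint): Counting tray's hinge in rad: 0 = lying back on its rest, where its floor slopes 0.12 rad down towards the handle; raising the handle counts up to the stop at 0.70, where it slopes 0.58 rad down towards the open corner; it is level at 0.12. The hinge line is level, along the cabinet's y. Let go, the tray sinks back to 0 in about a second.
- tray_hinge (a point): Middle of the tray's hinge line, 137 mm above the bench, 60 mm in front (-x) of the cabinet's origin, 33 mm behind the tip of the open corner.
- tray_mid (a point): Centre of the tray's floor (top face), about 132 mm above the bench at rest. Light wooden square tray, 168 mm inside, walls 6 mm thick, 30 mm high above the floor, set cornerwise: the point's x runs along its diagonal from the open corner (-x, over the drawer) to the handle corner (+x), z is normal to the floor. At the open corner both walls stop 104 mm short: a gap 139 mm wide.
- tray_handle (a point): Middle of the tray's brass handle, a 12 mm thick round bar, 72 mm long along the cabinet's y, 51 mm beyond the corner across from the open one, on two arms at its ends; nothing below it; open from above. In the tray's frame it lies 270 mm behind and 26 mm above the hinge line (about 131 mm above the bench at rest, 274 mm at a joint value of 0.55). The bar may turn in the grip as the tray tips.
- mat: Flat cork mat, 200 x 250 x 5 mm, fixed on the bench; origin at the centre of its underside.
- jar: Bystander: glass jar with a steel lid, 66 mm across, 85 mm high; origin at the centre of its underside.
- bowl: Bystander: black bowl, 120 mm across, 50 mm high; origin at the centre of its underside.
- brush: Bystander: brush lying on the bench, along its x.
- blank0_center (a point): Centre of a turned dark wooden blank: a plain waxed disc, 48 mm in diameter, 30 mm high, about 50 g, at first lying flat on the mat (None if absent). Its own z is the disc's axis. All blanks are alike; three to five are present. On the tray, which is waxed too, they slide once it slopes more than about 0.2 to 0.25 rad.
- blank1_center (a point): Centre of a turned dark wooden blank: a plain waxed disc, 48 mm in diameter, 30 mm high, about 50 g, at first lying flat on the mat (None if absent). Its own z is the disc's axis. All blanks are alike; three to five are present. On the tray, which is waxed too, they slide once it slopes more than about 0.2 to 0.25 rad.
- blank2_center (a point): Centre of a turned dark wooden blank: a plain waxed disc, 48 mm in diameter, 30 mm high, about 50 g, at first lying flat on the mat (None if absent). Its own z is the disc's axis. All blanks are alike; three to five are present. On the tray, which is waxed too, they slide once it slopes more than about 0.2 to 0.25 rad.
- blank3_center (a point): Centre of a turned dark wooden blank: a plain waxed disc, 48 mm in diameter, 30 mm high, about 50 g, at first lying flat on the mat (None if absent). Its own z is the disc's axis. All blanks are alike; three to five are present. On the tray, which is waxed too, they slide once it slopes more than about 0.2 to 0.25 rad.
- blank4_center (a point): Centre of a turned dark wooden blank: a plain waxed disc, 48 mm in diameter, 30 mm high, about 50 g, at first lying flat on the mat (None if absent). Its own z is the disc's axis. All blanks are alike; three to five are present. On the tray, which is waxed too, they slide once it slopes more than about 0.2 to 0.25 rad.
- blank5_center (a point): Centre of a turned dark wooden blank: a plain waxed disc, 48 mm in diameter, 30 mm high, about 50 g, at first lying flat on the mat (None if absent). Its own z is the disc's axis. All blanks are alike; three to five are present. On the tray, which is waxed too, they slide once it slopes more than about 0.2 to 0.25 rad.
There are look-alikes about, which are no part of the job. What is shaped like the part that bears blank3_center but purple, white or yellow is not meant.

How it is judged (in metres and radians):
On the way, in this order (a step that is already met when the one before it is completed fails the run):
1. all the blanks lie side by side on the counting tray (horizontal distance between each of blank0_center, blank1_center, blank2_center, blank3_center, blank4_center, blank5_center and tray_mid below 0.095 m and z of blank0_center in the frame of tray_mid between 0.008 and 0.032 m and z of blank1_center in the frame of tray_mid between 0.008 and 0.032 m and z of blank2_center in the frame of tray_mid between 0.008 and 0.032 m and z of blank3_center in the frame of tray_mid between 0.008 and 0.032 m and z of blank4_center in the frame of tray_mid between 0.008 and 0.032 m and z of blank5_center in the frame of tray_mid between 0.008 and 0.032 m), for 0.2 s.
2. the tray is tipped forward with the drawer fully out (value of joint tray above 0.18 rad and value of joint drawer above 0.118 m), for 0.1 s.
3. all the blanks lie in the drawer and the tray is back on its rest, the drawer still open (x of blank0_center in the frame of drawer_in between -0.08 and 0.08 m and y of blank0_center in the frame of drawer_in between -0.097 and 0.097 m and z of blank0_center in the frame of drawer_in between 0.005 and 0.085 m and x of blank1_center in the frame of drawer_in between -0.08 and 0.08 m and y of blank1_center in the frame of drawer_in between -0.097 and 0.097 m and z of blank1_center in the frame of drawer_in between 0.005 and 0.085 m and x of blank2_center in the frame of drawer_in between -0.08 and 0.08 m and y of blank2_center in the frame of drawer_in between -0.097 and 0.097 m and z of blank2_center in the frame of drawer_in between 0.005 and 0.085 m and x of blank3_center in the frame of drawer_in between -0.08 and 0.08 m and y of blank3_center in the frame of drawer_in between -0.097 and 0.097 m and z of blank3_center in the frame of drawer_in between 0.005 and 0.085 m and x of blank4_center in the frame of drawer_in between -0.08 and 0.08 m and y of blank4_center in the frame of drawer_in between -0.097 and 0.097 m and z of blank4_center in the frame of drawer_in between 0.005 and 0.085 m and x of blank5_center in the frame of drawer_in between -0.08 and 0.08 m and y of blank5_center in the frame of drawer_in between -0.097 and 0.097 m and z of blank5_center in the frame of drawer_in between 0.005 and 0.085 m and value of joint tray below 0.03 rad and value of joint drawer above 0.06 m), for 0.2 s.
At the end, for the whole second after the job is handed in: Every blank present lies in the drawer, the drawer is shut (within 12 mm), the tray lies on its rest (within 0.03 rad) (x of blank0_center in the frame of drawer_in between -0.08 and 0.08 m and y of blank0_center in the frame of drawer_in between -0.097 and 0.097 m and z of blank0_center in the frame of drawer_in between 0.005 and 0.085 m and x of blank1_center in the frame of drawer_in between -0.08 and 0.08 m and y of blank1_center in the frame of drawer_in between -0.097 and 0.097 m and z of blank1_center in the frame of drawer_in between 0.005 and 0.085 m and x of blank2_center in the frame of drawer_in between -0.08 and 0.08 m and y of blank2_center in the frame of drawer_in between -0.097 and 0.097 m and z of blank2_center in the frame of drawer_in between 0.005 and 0.085 m and x of blank3_center in the frame of drawer_in between -0.08 and 0.08 m and y of blank3_center in the frame of drawer_in between -0.097 and 0.097 m and z of blank3_center in the frame of drawer_in between 0.005 and 0.085 m and x of blank4_center in the frame of drawer_in between -0.08 and 0.08 m and y of blank4_center in the frame of drawer_in between -0.097 and 0.097 m and z of blank4_center in the frame of drawer_in between 0.005 and 0.085 m and x of blank5_center in the frame of drawer_in between -0.08 and 0.08 m and y of blank5_center in the frame of drawer_in between -0.097 and 0.097 m and z of blank5_center in the frame of drawer_in between 0.005 and 0.085 m and value of joint drawer below 0.012 m and value of joint tray below 0.03 rad); the robot touches nothing.
It fails at once if the jar is disturbed (moved more than 40 mm) (distance of jar from where it was at the start of the episode above 0.04 m).
It fails at once if the bowl is disturbed (moved more than 40 mm) (distance of bowl from where it was at the start of the episode above 0.04 m).
It fails at once if the brush is disturbed (moved more than 40 mm) (distance of brush from where it was at the start of the episode above 0.04 m).
Of blank0, blank1, blank2, blank3, blank4, blank5 only 3 to 5 are there at a start; the rules pass over those that are not, and their reading is None.
At some moment in a run one of blank0, blank1, blank2, blank3, blank4, blank5 may be knocked a few centimetres aside while the robot is not near it.
It also fails if it takes over 210 s, if anything falls off the work surface, if the arm or the gripper's body presses on something with over 40 N, if the wrist force passes 120 N, or if a joint passes its speed limit or range.

## Working session

There is one attempt and no reset: what is moved stays moved. The work goes in short steps, Python scripts to look and compute and a shell command to move; the robot and the scene stay as the last step left them, time stands still between calls to the robot, and variables do not carry over. Pictures are saved under pics/ and viewed, about 12 in all and at most 16, crops included, and the job is handed in when it is done.

```bash
ls; mkdir -p pics; python3 - <<'E'
from plant import manip
import cv2,numpy as np
s=manip.read_state();print({k:np.round(v,3).tolist() for k,v in s.items()},manip.nose_length)
for n in("scene","top"):
    f=manip.grab_frame(n);cv2.imwrite(f"pics/{n}0.png",f["img"][:,:,::-1]);np.savez(f"{n}0.npz",**f)
    print(n,np.round(f["K"],1).tolist(),np.round(f["extrinsics"],3).tolist())
E
```

```text
pics
{'t': 0.0, 'joint_pos': [1.164, 0.469, -0.049, 1.534, 0.024, 1.141, -0.082], 'joint_vel': [-0.0, -0.0, -0.0, -0.0, 0.001, -0.001, 0.001], 'joint_torque': [0.0, -50.797, -0.081, -23.616, -0.061, 0.038, 0.0], 'tool_pos': [248.79, -626.865, 232.486], 'tcp_rot': [0.982, 0.188, -0.0, -0.001], 'force': [0.158, -0.343, -0.404], 'wrist_torque': [0.044, 0.044, 0.019], 'opening': 86.857} 11.0
scene [[501.4, 0.0, 306.4], [0.0, 501.4, 238.9], [0.0, 0.0, 1.0]] [[0.623, 0.45, -0.64, 1316.619], [0.782, -0.342, 0.521, -611.769], [0.016, -0.825, -0.565, 724.453], [0.0, 0.0, 0.0, 1.0]]
top [[596.9, 0.0, 323.1], [0.0, 596.9, 242.6], [0.0, 0.0, 1.0]] [[-0.025, -0.983, 0.18, 402.826], [-0.999, 0.029, 0.019, -52.353], [-0.024, -0.179, -0.984, 1373.215], [0.0, 0.0, 0.0, 1.0]]
```

View pics/top0.png

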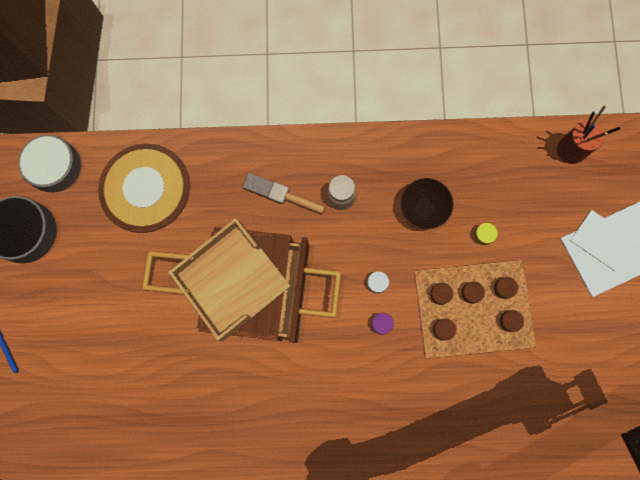

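View pics/scene0.png

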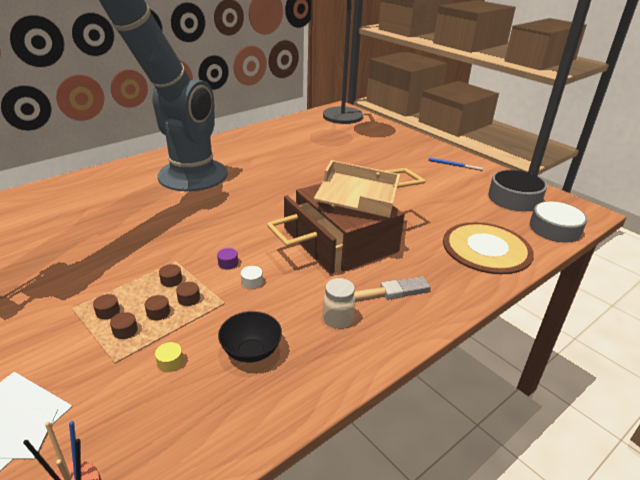

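```bash
cat > h.py <<'E'
import numpy as np,cv2
from plant import manip
def ray(f,px,z):
    E=f["extrinsics"];d=E[:3,:3]@np.linalg.inv(f["K"])@[px[0],px[1],1.];o=E[:3,3]
    return o+d*(z-o[2])/d[2]
def tri(f1,p1,f2,p2):
    A=[];b=[]
    for f,p in((f1,p1),(f2,p2)):
        P=f["K"]@np.linalg.inv(f["extrinsics"])[:3]
        for r,c in((0,p[0]),(1,p[1])): A.append((P[r]-c*P[2])[:3]);b.append(-(P[r]-c*P[2])[3])
    return np.linalg.lstsq(np.array(A),np.array(b),rcond=None)[0]
def blobs(m,amin=40):
    n,l,s,c=cv2.connectedComponentsWithStats(m.astype(np.uint8)); return [(c[i],s[i]) for i in range(1,n) if s[i][4]>amin]
def hsv(f): return cv2.cvtColor(f["img"],cv2.COLOR_RGB2HSV).astype(int)
def yaw(s): q=s["tcp_rot"];return 2*np.arctan2(q[1],q[0])
def rows(x,y,z,jaw=None):
    "rel. shift+turn for target TCP; jaw=world angle of jaw line (mod pi)"
    s=manip.read_state();a=yaw(s);d=np.array([x,y,z])-s["tool_pos"];c,n=np.cos(a),np.sin(a)
    sh=[c*d[0]+n*d[1],n*d[0]-c*d[1],-d[2]]
    t=0
    if jaw is not None: t=-((jaw-(a-np.pi/2)+np.pi/2)%np.pi-np.pi/2)  # tool z is down
    print("rows",np.round(np.array(sh)/200,3),"turn",round(t/2,3),"| tcp",np.round(s["tool_pos"],1),"F",np.round(s["force"],1),"open",round(s["opening"],1),"t",round(s["t"],2),"q7",round(s["joint_pos"][6],2))
E
python3 - <<'E'
from h import *
T=dict(np.load("top0.npz"));S=dict(np.load("scene0.npz"))
h=hsv(T)
for (x,y) in((441,291),(472,291),(338,293),(147,270),(440,330),(340,275),(145,285),(210,250)): print((x,y),h[y,x])
v=h[:,:,2];
for c,s in blobs((v<75)[:,:]&(np.indices(v.shape)[1]>410)&(np.indices(v.shape)[0]>255)&(np.indices(v.shape)[0]<365)): print(c,s)
for n,(x0,x1,y0,y1) in dict(th=(138,175,245,300),dh=(310,350,262,322)).items():
    cv2.imwrite(f"pics/{n}.png",cv2.resize(T["img"][y0:y1,x0:x1,::-1],None,fx=8,fy=8,interpolation=cv2.INTER_NEAREST))
E
```

```text
(441, 291) [ 11 178 103]
(472, 291) [ 11 168 111]
(338, 293) [ 16 168 170]
(147, 270) [ 21 155 198]
(440, 330) [ 10 175  99]
(340, 275) [ 16 165 165]
(145, 285) [ 18 164 190]
(210, 250) [ 15 145 179]
[497.56944444 289.34722222] [494 278  13  21  72]
[464.59259259 294.87037037] [461 283  13  20  54]
[502.88732394 321.54929577] [499 311  12  21  71]
```

```bash
cat >> h.py <<'E'
def blanks(T,z=35,win=(412,540,255,365)):
    h=hsv(T);v=h[:,:,2];m=np.zeros(v.shape,bool);x0,x1,y0,y1=win
    m[y0:y1,x0:x1]=((v>84)&(v<128)&(h[:,:,1]>140))[y0:y1,x0:x1]
    m=cv2.morphologyEx(m.astype(np.uint8),cv2.MORPH_OPEN,np.ones((5,5)))
    r=[]
    for c,s in blobs(m,150): r.append((c,s[2:5],ray(T,c,z)))
    return r
E
python3 - <<'E'
from h import *
T=dict(np.load("top0.npz"));S=dict(np.load("scene0.npz"))
for c,s,p in blanks(T): print(np.round(c,1),s,np.round(p,1))
h=hsv(T);b=(h[:,:,0]>=14)&(h[:,:,0]<=25)&(h[:,:,1]>130)&(h[:,:,2]>140)
for (x0,x1,y0,y1),z in(((138,155,245,300),131),((329,350,262,322),78)):
    for y in range(y0,y1,4): 
        xs=np.nonzero(b[y,x0:x1])[0]+x0; print(y,xs.min() if len(xs) else None,xs.max() if len(xs) else None,len(xs),end="; ")
    print()
E
```

```text
[507.4 286.6] [ 20  20 329] [ 535.2 -435.1   35. ]
[442.2 292.6] [ 20  20 333] [ 525.8 -289.6   35. ]
[474.1 291.5] [ 19  20 322] [ 526.3 -360.4   35. ]
[513.2 320.3] [ 20  21 337] [ 460.3 -442.    35. ]
[445.4 329. ] [ 20  21 343] [ 445.2 -291.6   35. ]
245 None None 0; 249 None None 0; 253 147 154 8; 257 147 151 5; 261 146 151 6; 265 145 150 6; 269 145 149 5; 273 144 149 6; 277 143 148 6; 281 143 147 5; 285 142 153 11; 289 143 154 12; 293 None None 0; 297 None None 0; 
262 None None 0; 266 None None 0; 270 329 331 3; 274 329 340 12; 278 336 340 5; 282 335 339 5; 286 335 339 5; 290 334 338 5; 294 333 338 6; 298 333 338 6; 302 332 337 6; 306 332 337 6; 310 332 336 5; 314 329 336 8; 318 None None 0;
```

```bash
python3 -c "
import cv2,numpy as np
a=cv2.imread('pics/th.png');b=cv2.imread('pics/dh.png');c=np.zeros((480,620,3),np.uint8);c[:440,:296]=a;c[:480,300:620]=b;cv2.imwrite('pics/crop1.png',c)"
```

```text
(no output)
```

View pics/crop1.png

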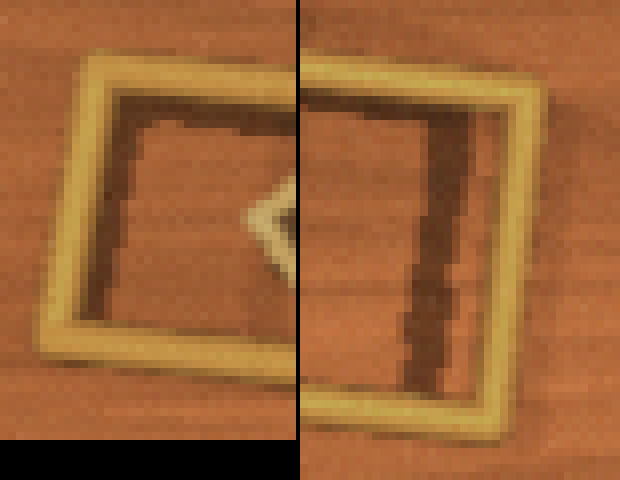

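```bash
python3 - <<'E'
from h import *
T=dict(np.load("top0.npz"))
a=[ray(T,p,131) for p in((150.2,253.1),(145.2,287.5))];d=[ray(T,p,78) for p in((338.4,272.6),(334,314.5))]
A=(a[0]+a[1])/2;D=(d[0]+d[1])/2
print(np.round(a,1).tolist(),np.linalg.norm(a[0]-a[1]));print(np.round(d,1).tolist(),np.linalg.norm(d[0]-d[1]))
u=(A-D)[:2];L=np.hypot(*u);u/=L;yw=np.arctan2(u[1],u[0])
print("A",A,"D",D,"L",L,"yaw",yw, "bars yaw",[np.arctan2(*(p[0]-p[1])[[1,0]])+np.pi/2 for p in(a,d)])
O=A[:2]-211.2*u;print("cab origin",O,"drawer x of handle",(D[:2]-O)@u)
# reach
s=np.array([-u[1],u[0]]);print("hinge",O-60*u,"mid",O+25.8*u)
for ph in(0,.3,.6): x=-60+271.25*np.cos(ph-.024);P=O+x*u;print(ph,P,np.hypot(*P),137+271.25*np.sin(ph-.024))
P=O+(-165-130)*u;print("drawer open handle",P)
rows(*(D[:2]+16*u),200,yw+np.pi/2)
E
```

```text
[[617.5, 339.6, 131.0], [544.5, 348.2, 131.0]] 73.55387915665247
[[571.6, -58.9, 78.0], [480.8, -46.7, 78.0]] 91.56633957433222
A [581.00563465 343.87354745 131.        ] D [526.21003853 -52.81457685  78.        ] L 400.45477311851187 yaw 1.4335322711542315 bars yaw [np.float64(1.453947867603199), np.float64(1.437584325486603)]
cab origin [552.10641637 134.66007947] drawer x of handle -189.25477311851185
hinge [543.89641117  75.22443516] mid [555.6367186  160.21740653]
0 [581.00178741 343.84569566] 675.1243880880163 130.4906249420014
0.3 [579.60775089 333.7536852 ] 668.8323162653336 210.91812761214237
0.6 [575.02372676 300.5680268 ] 648.8400612436036 284.7427440894438
drawer open handle [ 511.7405575  -157.56517172]
rows [ 2.388 -2.226  0.163] turn -0.528 | tcp [ 248.8 -626.9  232.6] F [-0.   0.2  0.2] open 87.3 t 0.1 q7 -0.08
```

```bash
python3 -m crank '[[1,[0.5,-0.46,0],-0.1],[0.5,[1,-0.93,0],-0.2],[0,[1,-0.93,0],-0.3],[-0.5,[1,-0.93,0],-0.4],[-1,[1,-0.93,0],-0.528],[-1,[1,-0.93,0],-0.528],[-1,[1,-0.93,0],-0.528]]'; python3 -c "
from h import *
D=np.array([526.2,-52.8]);u=np.array([np.cos(1.435),np.sin(1.435)])
rows(*(D+20*u),200,1.435+np.pi/2)"
```

```text
t: 0.98
tool_pos: [366.2, -380.4, 233.3]
tcp_rot: [0.754, 0.657, -0.0, -0.0]
force: [0.1, -0.1, 0.1]
opening: 34.7
rows [1.833 0.567 0.167] turn -0.001 | tcp [ 366.2 -380.4  233.3] F [ 0.1 -0.1  0.1] open 34.7 t 0.97 q7 0.49
```

```bash
python3 -m crank '[[-1,[0.3,0.1,0],0],[-1,[0.6,0.2,0],0],[-1,[0.9,0.28,0],0],[-1,[0.9,0.28,0],0]]'; python3 -m crank '[[-1,[0.3,0.1,0],0],[-1,[0.6,0.2,0],0],[-1,[0.9,0.287,0.1],0],[-1,[0.92,0.287,0.15],0],[-1,[0.93,0.287,0.17],0],[-1,[0.93,0.287,0.17],0]]'; python3 -c "
from h import *
D=np.array([526.2,-52.8]);u=np.array([np.cos(1.435),np.sin(1.435)])
rows(*(D+20*u),68,1.435+np.pi/2)
f=manip.grab_frame('wrist');cv2.imwrite('pics/w1.png',f['img'][:,:,::-1]);print(np.round(f['mount'],2).tolist(),np.round(f['K'],1).tolist())"
```

```text
t: 1.48
tool_pos: [448.2, -205.3, 233.8]
tcp_rot: [0.752, 0.66, 0.001, -0.0]
force: [-0.1, -1.2, 0.4]
opening: 1.8
t: 2.22
tool_pos: [528.2, -36.0, 199.2]
tcp_rot: [0.755, 0.656, -0.001, 0.0]
force: [0.5, -0.2, 0.7]
opening: 0.5
rows [0.016 0.002 0.656] turn -0.003 | tcp [528.2 -36.  199.2] F [ 0.5 -0.2  0.7] open 0.5 t 2.23 q7 -0.34
[[0.0, -0.97, -0.24, 65.54], [1.0, 0.0, 0.0, 0.28], [-0.0, -0.24, 0.97, -151.65], [0.0, 0.0, 0.0, 1.0]] [[401.8, 0.0, 320.7], [0.0, 401.8, 239.1], [0.0, 0.0, 1.0]]
```

View pics/w1.png

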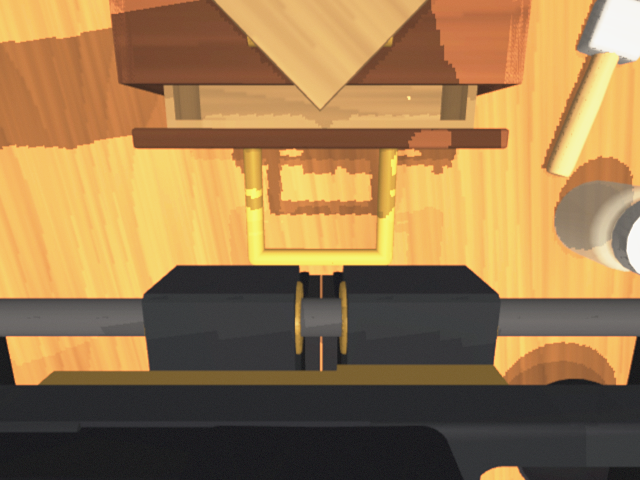

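```bash
cat >> h.py <<'E'
def wristray(px,z,img=None):
    from scipy.spatial.transform import Rotation as R
    s=manip.read_state();f=manip.grab_frame("wrist");M=np.eye(4);M[:3,:3]=R.from_quat(s["tcp_rot"]).as_matrix();M[:3,3]=s["tool_pos"]
    f["extrinsics"]=M@f["mount"]
    if img: cv2.imwrite(img,f["img"][:,:,::-1])
    return f,[ray(f,p,z) for p in px]
E
python3 -c "
from h import *
f,p=wristray([(320,257),(320,266)],78);print(np.round(p,1),p[0][:2]-[526.2,-52.8])
f,p=wristray([(320,107)],141);print(np.round(p,1))
"
```

```text
[[526.1 -51.2  78. ]
 [525.2 -57.8  78. ]] [-0.0828681   1.64003974]
[[540.   44.7 141. ]]
```

```bash
python3 -m crank '[[-1,[0.04,0,0.2],0],[-1,[0.04,0,0.45],0],[-1,[0.04,0,0.65],0],[-1,[0.04,0,0.655],0],[-1,[0.04,0,0.655],0]]'; python3 -m crank '[[-1,[-0.1,0,0],0],[-1,[-0.2,0,0],0],[-1,[-0.3,0,0],0],[-1,[-0.4,0,0],0],[-1,[-0.5,0,0],0],[-1,[-0.58,0,0],0],[-1,[-0.58,0,0],0]]'
```

```text
t: 3.0
tool_pos: [530.9, -26.0, 70.0]
tcp_rot: [0.754, 0.657, 0.001, 0.001]
force: [0.1, -0.2, 1.0]
opening: 0.5
t: 3.88
tool_pos: [515.6, -139.5, 70.7]
tcp_rot: [0.754, 0.657, 0.002, 0.001]
force: [-0.2, 3.7, 3.5]
opening: 0.4
```

```bash
python3 -m crank '[[-1,[-0.02,0,0],0],[-1,[-0.04,0,0],0],[-1,[-0.04,0,0],0],[-1,[-0.04,0,0],0]]'; python3 -m crank '[[-1,[-0.02,0,0],0],[-1,[-0.04,0,0],0],[-1,[-0.04,0,0],0],[-1,[-0.04,0,0],0]]'
```

```text
t: 4.38
tool_pos: [515.5, -139.9, 70.7]
tcp_rot: [0.752, 0.659, 0.005, -0.002]
force: [0.6, 17.7, 4.5]
opening: 0.7
t: 4.88
tool_pos: [515.5, -140.3, 70.7]
tcp_rot: [0.75, 0.661, 0.009, -0.004]
force: [2.1, 32.6, 4.4]
opening: 0.4
```

```bash
python3 -m crank '[[-1,[0.08,0,0],0],[-1,[0.15,0,0],0],[-1,[0.15,0,-0.2],0],[-1,[0.15,0,-0.5],0],[-1,[0.15,0,-0.7],0],[-1,[0.15,0,-0.7],0]]'; python3 -c "
from h import *
T=manip.grab_frame('top')
for c,s,p in blanks(T): print(np.round(c,1),s,np.round(p,1))
rows(526,-360,100,1.435+np.pi/2)
"
```

```text
t: 5.62
tool_pos: [518.0, -128.3, 212.6]
tcp_rot: [0.755, 0.656, 0.002, 0.004]
force: [0.2, -1.0, -0.0]
opening: 0.2
[507.1 286.6] [ 20  20 326] [ 535.1 -434.6   35. ]
[442.2 292.6] [ 20  20 327] [ 525.6 -289.5   35. ]
[473.7 291.4] [ 20  20 326] [ 526.5 -359.7   35. ]
[512.8 320.3] [ 20  21 341] [ 460.4 -441.1   35. ]
[445.3 328.9] [ 20  21 342] [ 445.3 -291.6   35. ]
rows [-1.141  0.208  0.551] turn -0.002 | tcp [ 516.4 -128.1  210.2] F [ 0.5 -0.2  0.1] open 0.2 t 5.67 q7 -0.16
```

```bash
python3 -m crank '[[-1,[-0.3,0.06,0],0],[0,[-0.6,0.12,0],0],[0.4,[-0.9,0.18,0.2],0],[0.4,[-1,0.208,0.4],0],[0.4,[-1,0.208,0.4],0]]'; python3 -c "
from h import *
f,p=wristray([],35,'pics/w2.png')
rows(526.5,-360,20,1.435+np.pi/2)
"
```

```text
t: 6.3
tool_pos: [524.9, -332.9, 122.4]
tcp_rot: [0.756, 0.655, -0.003, -0.005]
force: [-0.3, 0.5, 0.4]
opening: 32.4
rows [-0.145  0.016  0.526] turn -0.002 | tcp [ 527.3 -330.9  125.3] F [ 0.3 -0.2  1.1] open 36.6 t 6.35 q7 0.11
```

View pics/w2.png

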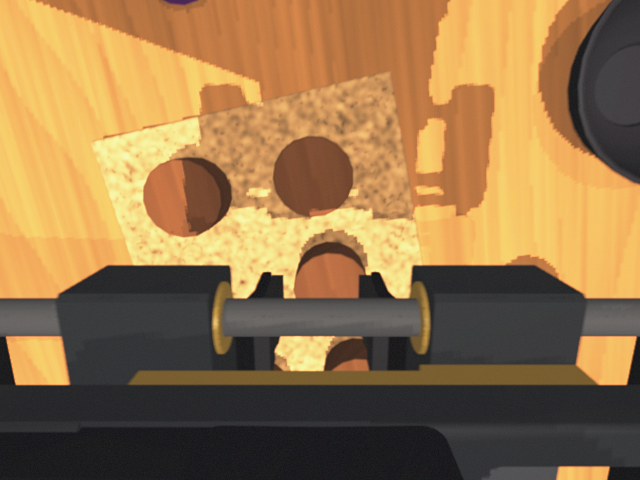

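```bash
python3 -m crank '[[0.4,[-0.145,0.014,0],0],[0.4,[-0.145,0.014,0],0],[0.4,[-0.145,0.014,0.1],0],[0.4,[-0.145,0.014,0.2],0]]'; python3 -c "
from h import *
rows(526.5,-360,20,1.435+np.pi/2)
"
```

```text
t: 6.85
tool_pos: [528.6, -357.9, 87.5]
tcp_rot: [0.753, 0.658, 0.0, -0.0]
force: [-0.1, 0.9, -0.2]
opening: 60.8
rows [-0.012 -0.009  0.338] turn 0.0 | tcp [ 528.6 -357.9   87.5] F [-0.1  0.9 -0.2] open 60.8 t 6.85 q7 0.14
```

```bash
python3 -m crank '[[0.4,[-0.008,-0.006,0.15],0],[0.4,[-0.01,-0.006,0.33],0],[0.4,[-0.01,-0.006,0.33],0],[-1,[-0.01,-0.006,0.33],0],[-1,[-0.01,-0.006,0.33],0],[-1,[-0.01,-0.006,0.33],0],[-1,[-0.01,-0.006,0.33],0]]';  python3 -m crank '[[-1,[0,0,-0.2],0],[-1,[0,0,-0.5],0],[-1,[0,0,-0.8],0],[-1,[0.2,0,-1],0],[-1,[0.5,-0.06,-1],0],[-1,[0.8,-0.1,-1],0],[-1,[1,-0.15,-1],0],[-1,[1,-0.15,-1],0]]'; python3 -c "
from h import *
O=np.array([552.1,134.7]);u=np.array([np.cos(1.435),np.sin(1.435)]);print(O+25.8*u)
rows(*(O+25.8*u),220,1.435+np.pi/2)"
```

```text
t: 7.72
tool_pos: [527.3, -361.6, 23.2]
tcp_rot: [0.754, 0.657, 0.0, 0.0]
force: [-1.2, 0.3, 2.9]
opening: 47.2
t: 8.72
tool_pos: [524.5, -154.9, 223.2]
tcp_rot: [0.751, 0.66, 0.0, 0.0]
force: [0.3, -0.9, -0.8]
opening: 47.5
[555.59278722 160.26248105]
rows [ 1.583 -0.05   0.016] turn 0.003 | tcp [ 524.5 -154.9  223.2] F [ 0.3 -0.9 -0.8] open 47.5 t 8.72 q7 -0.1
```

```bash
python3 -m crank '[[-1,[0.3,0,0],0],[-1,[0.6,0,0],0],[-1,[0.9,0,0],0],[-1,[1,0,0],0]]';python3 -m crank '[[-1,[0.3,0,0],0],[-1,[0.58,-0.05,0],0],[-1,[0.58,-0.05,0.1],0],[-1,[0.58,-0.05,0.2],0],[-1,[0.58,-0.05,0.2],0]]'; python3 -c "
from h import *
f,p=wristray([],35,'pics/w3.png')
rows(555.6,160.3,155,1.435+np.pi/2)"
```

```text
t: 9.22
tool_pos: [552.3, 42.4, 223.0]
tcp_rot: [0.752, 0.659, 0.001, -0.0]
force: [0.5, -1.2, -0.3]
opening: 47.3
t: 9.85
tool_pos: [557.5, 153.4, 180.9]
tcp_rot: [0.754, 0.656, -0.002, -0.0]
force: [0.1, -0.6, 0.9]
opening: 47.5
rows [ 0.03  -0.017  0.136] turn -0.001 | tcp [558.2 153.9 182.1] F [0.3 0.3 0. ] open 47.5 t 9.9 q7 -0.75
```

View pics/w3.png

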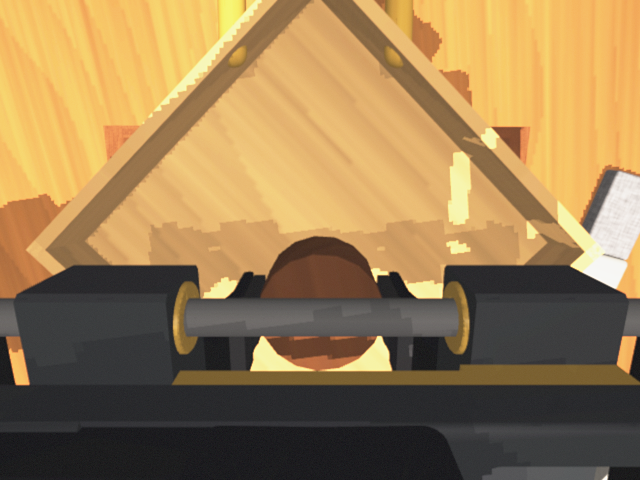

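```bash
python3 -m crank '[[-1,[0.03,-0.01,0.07],0],[-1,[0.03,-0.01,0.12],0],[-1,[0.03,-0.01,0.13],0],[-1,[0.03,-0.01,0.13],0],[0.4,[0.03,-0.01,0.13],0],[0.4,[0.03,-0.01,0.13],0],[0.4,[0.03,-0.01,0.13],0]]'; python3 -m crank '[[0.4,[0,0,-0.15],0],[0.4,[0,0,-0.35],0],[0.4,[-0.3,0,-0.35],0],[0.4,[-0.6,0,-0.35],0],[0.4,[-0.9,0,-0.35],0],[0.4,[-1,0,-0.35],0]]'; python3 -c "
from h import *
T=manip.grab_frame('top')
cv2.imwrite('pics/top1.png',T['img'][:,:,::-1])
for c,s,p in blanks(T): print(np.round(c,1),s,np.round(p,1))
for c,s,p in blanks(T,162,(170,300,215,340)): print('tray',np.round(c,1),s,np.round(p,1))
rows(525.6,-289.5,100,1.435+np.pi/2)"
```

```text
t: 10.78
tool_pos: [556.9, 161.4, 156.8]
tcp_rot: [0.754, 0.657, 0.0, 0.0]
force: [-0.4, 0.1, 0.6]
opening: 59.9
t: 11.52
tool_pos: [528.7, -41.7, 226.5]
tcp_rot: [0.756, 0.655, -0.001, 0.001]
force: [-0.0, 0.8, 0.2]
opening: 61.3
[507.1 286.7] [ 20  20 324] [ 535.  -434.5   35. ]
[442.  292.8] [ 19  21 330] [ 525.3 -289.    35. ]
[512.8 320.3] [ 20  21 340] [ 460.3 -441.    35. ]
[445.1 329. ] [ 21  21 347] [ 445.2 -291.    35. ]
tray [272.2 243. ] [ 37  23 599] [626.1  76.5 162. ]
tray [229.4 277.4] [ 22  22 390] [557.  165.1 162. ]
tray [250.4 325.5] [ 22  21 333] [458.2 122.1 162. ]
rows [-1.222  0.163  0.632] turn -0.005 | tcp [528.6 -43.  226.4] F [ 0.4 -2.  -0. ] open 61.0 t 11.57 q7 -0.33
```

```bash
python3 -m crank '[[0.4,[-0.3,0.04,0],0],[0.4,[-0.6,0.09,0],0],[0.4,[-0.9,0.13,0.1],0],[0.4,[-1,0.163,0.3],0],[0.4,[-1,0.163,0.5],0],[0.4,[-1,0.163,0.5],0],[0.4,[-1,0.163,0.5],0]]'; python3 -c "
from h import *
rows(525.4,-289.3,20,1.435+np.pi/2)"
```

```text
t: 12.45
tool_pos: [535.9, -238.4, 128.1]
tcp_rot: [0.753, 0.658, 0.001, 0.001]
force: [0.4, 0.5, -0.7]
opening: 61.1
rows [-0.259 -0.018  0.541] turn 0.0 | tcp [ 535.9 -238.4  128.1] F [ 0.4  0.5 -0.7] open 61.1 t 12.45 q7 -0.04
```

```bash
python3 -m crank '[[0.4,[-0.15,-0.018,0],0],[0.4,[-0.255,-0.018,0.1],0],[0.4,[-0.257,-0.018,0.3],0],[0.4,[-0.257,-0.018,0.45],0],[0.4,[-0.257,-0.018,0.535],0],[0.4,[-0.257,-0.018,0.535],0],[-1,[-0.257,-0.018,0.535],0],[-1,[-0.257,-0.018,0.535],0],[-1,[-0.257,-0.018,0.535],0]]';  python3 -m crank '[[-1,[0,0,-0.2],0],[-1,[0,0,-0.5],0],[-1,[0,0,-0.8],0],[-1,[0.2,0,-1],0],[-1,[0.5,-0.06,-1],0],[-1,[0.8,-0.1,-1],0],[-1,[1,-0.15,-1],0],[-1,[1,-0.15,-1],0]]'; python3 -c "
from h import *
O=np.array([552.1,134.7]);u=np.array([np.cos(1.435),np.sin(1.435)]);print(O+80.8*u)
rows(*(O+80.8*u),220,1.435+np.pi/2)"
```

```text
t: 13.58
tool_pos: [524.5, -290.1, 20.6]
tcp_rot: [0.754, 0.657, 0.0, 0.001]
force: [-0.4, 0.3, 2.6]
opening: 47.4
t: 14.58
tool_pos: [520.9, -83.3, 220.2]
tcp_rot: [0.751, 0.66, 0.0, 0.0]
force: [0.9, -0.6, 0.4]
opening: 47.3
[563.03865144 214.7561422 ]
rows [1.505e+00 1.600e-02 1.000e-03] turn 0.003 | tcp [520.9 -83.3 220.2] F [ 0.9 -0.6  0.4] open 47.3 t 14.57 q7 -0.24
```

```bash
python3 -m crank '[[-1,[0.3,0,0],0],[-1,[0.6,0,0],0],[-1,[0.9,0,0],0],[-1,[1,0,0],0]]';python3 -m crank '[[-1,[0.3,0.016,0],0],[-1,[0.505,0.016,0],0],[-1,[0.505,0.016,0],0],[-1,[0.505,0.016,0.1],0],[-1,[0.505,0.016,0.2],0],[-1,[0.505,0.016,0.2],0]]'; python3 -c "
from h import *
rows(563,215,145,1.435+np.pi/2)"
```

```text
t: 15.08
tool_pos: [548.8, 114.0, 219.9]
tcp_rot: [0.752, 0.659, 0.001, -0.0]
force: [0.1, -0.6, -0.7]
opening: 47.8
t: 15.82
tool_pos: [564.8, 207.8, 177.0]
tcp_rot: [0.754, 0.656, -0.002, -0.0]
force: [-0.1, 0.0, -0.6]
opening: 47.2
rows [ 0.034 -0.014  0.16 ] turn -0.002 | tcp [564.8 207.8 177. ] F [-0.1  0.  -0.6] open 47.2 t 15.82 q7 -0.85
```

```bash
python3 -m crank '[[-1,[0.034,-0.01,0.07],0],[-1,[0.034,-0.01,0.14],0],[-1,[0.034,-0.01,0.155],0],[-1,[0.034,-0.01,0.155],0],[0.4,[0.034,-0.01,0.155],0],[0.4,[0.034,-0.01,0.155],0],[0.4,[0.034,-0.01,0.155],0]]'; python3 -m crank '[[0.4,[0,0,-0.15],0],[0.4,[0,0,-0.4],0],[0.4,[-0.3,0,-0.4],0],[0.4,[-0.6,0,-0.4],0],[0.4,[-0.9,0,-0.4],0],[0.4,[-1,0,-0.4],0]]'; python3 -m crank '[[0.4,[-0.3,0.1,0],0],[0.4,[-0.6,0.2,0],0],[0.4,[-0.8,0.3,0],0],[0.4,[-0.8,0.4,0],0],[0.4,[-0.8,0.4,0],0]]';python3 -c "
from h import *
T=manip.grab_frame('top')
for c,s,p in blanks(T): print(np.round(c,1),s,np.round(p,1))
for c,s,p in blanks(T,162,(170,300,215,340)): print('tray',np.round(c,1),s,np.round(p,1))
rows(445.2,-291.3,100,1.435+np.pi/2)"
```

```text
t: 16.7
tool_pos: [564.8, 217.2, 148.8]
tcp_rot: [0.754, 0.657, 0.0, 0.0]
force: [0.9, 0.3, 0.5]
opening: 59.9
t: 17.45
tool_pos: [536.8, 14.1, 228.5]
tcp_rot: [0.756, 0.655, -0.001, 0.001]
force: [-0.1, 0.3, 0.6]
opening: 60.9
t: 18.08
tool_pos: [595.4, -150.7, 228.4]
tcp_rot: [0.754, 0.657, 0.0, -0.0]
force: [-0.6, 0.7, 0.2]
opening: 61.2
[507.1 286.7] [ 20  20 324] [ 535.  -434.6   35. ]
[512.8 320.3] [ 20  21 341] [ 460.3 -441.    35. ]
tray [274.5 248.6] [ 37  40 851] [614.3  71.8 162. ]
tray [203.5 274.7] [ 22  22 382] [564.1 218.4 162. ]
tray [228.7 277.5] [ 22  22 390] [556.9 166.5 162. ]
tray [263.8 320. ] [ 43  39 974] [468.5  94.9 162. ]
rows [-0.803 -0.644  0.642] turn -0.0 | tcp [ 594.6 -149.8  228.4] F [0.5 0.3 0.5] open 60.7 t 18.12 q7 -0.18
```

```bash
python3 -m crank '[[0.4,[-0.2,-0.2,0],0],[0.4,[-0.4,-0.4,0],0],[0.4,[-0.4,-0.4,0],0]]'; python3 -c "
from h import *
T=manip.grab_frame('top')
cv2.imwrite('pics/top2.png',T['img'][200:400,150:560,::-1])
for c,s,p in blanks(T,35,(395,560,225,400)): print(np.round(c,1),s,np.round(p,1))
rows(445.2,-291.3,100,1.435+np.pi/2)"
```

```text
t: 18.5
tool_pos: [500.3, -221.6, 228.4]
tcp_rot: [0.756, 0.655, -0.002, -0.0]
force: [0.4, 0.4, -0.4]
opening: 60.9
[507.2 286.7] [ 20  20 323] [ 535.1 -434.7   35. ]
[513.  320.3] [ 19  21 332] [ 460.3 -441.5   35. ]
rows [-0.396 -0.235  0.644] turn -0.002 | tcp [ 502.7 -219.3  228.8] F [0.2 0.2 0.4] open 61.2 t 18.55 q7 0.01
```

View pics/top2.png

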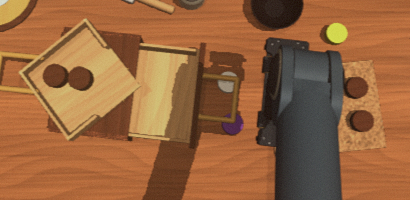

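```bash
python3 -m crank '[[0.4,[-0.15,-0.1,0],0],[0.4,[-0.25,-0.23,0.1],0],[0.4,[-0.25,-0.23,0.2],0],[0.4,[-0.25,-0.23,0.3],0],[0.4,[-0.25,-0.23,0.3],0]]'; python3 -c "
from h import *
f,_=wristray([],35,'pics/w4.png')
rows(445.2,-291.3,20,1.435+np.pi/2)
h=hsv(f);v=h[:,:,2];m=np.zeros(v.shape,np.uint8);m[100:330,150:500]=((v<140)&(h[:,:,1]>120))[100:330,150:500]
for c,s in blobs(m,800): print(c,s,ray(f,c,35))
"
```

```text
t: 19.18
tool_pos: [452.3, -259.7, 167.6]
tcp_rot: [0.753, 0.658, -0.0, -0.001]
force: [-0.0, 0.0, 0.0]
opening: 61.0
rows [-0.159 -0.018  0.743] turn 0.001 | tcp [ 453.  -260.3  168.6] F [1.1 0.4 0.3] open 60.8 t 19.23 q7 0.1
```

View pics/w4.png

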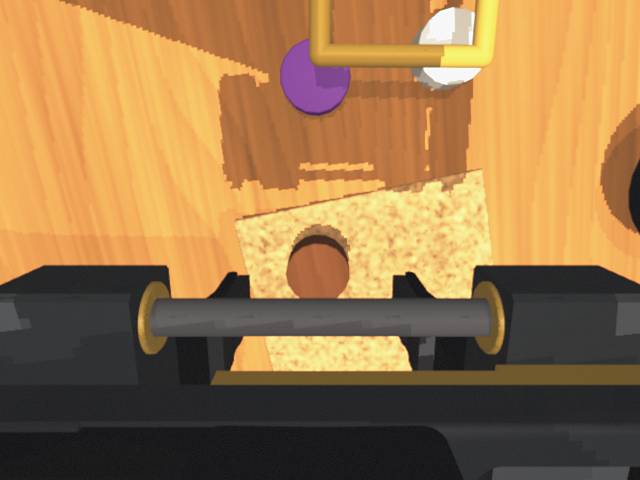

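```bash
python3 -c "
from h import *
f,p=wristray([(318,268)],35);print(p)";  python3 -m crank '[[0.4,[-0.15,-0.018,0.2],0],[0.4,[-0.155,-0.018,0.45],0],[0.4,[-0.155,-0.018,0.6],0],[0.4,[-0.155,-0.018,0.6],0]]'; python3 -c "
from h import *
rows(445.2,-291.3,20,1.435+np.pi/2)"
```

```text
[array([ 447.71188649, -286.94577834,   35.        ])]
t: 19.77
tool_pos: [444.0, -291.3, 47.6]
tcp_rot: [0.754, 0.657, -0.0, -0.001]
force: [0.6, 0.3, -0.0]
opening: 60.8
rows [0.001 0.006 0.138] turn -0.0 | tcp [ 444.  -291.3   47.6] F [ 0.6  0.3 -0. ] open 60.8 t 19.77 q7 0.04
```

```bash
python3 -m crank '[[0.4,[0,0.004,0.08],0],[0.4,[0,0.004,0.135],0],[0.4,[0,0.004,0.135],0],[-1,[0,0.004,0.135],0],[-1,[0,0.004,0.135],0],[-1,[0,0.004,0.135],0],[-1,[0,0.004,0.135],0]]';  python3 -m crank '[[-1,[0,0,-0.2],0],[-1,[0,0,-0.5],0],[-1,[0,0,-0.8],0],[-1,[0.2,0,-1],0],[-1,[0.5,0.06,-1],0],[-1,[0.8,0.1,-1],0],[-1,[1,0.15,-1],0],[-1,[1,0.15,-1],0]]'; python3 -c "
from h import *
rows(548.2,105.8,220,1.435+np.pi/2)"
```

```text
t: 20.65
tool_pos: [445.4, -292.5, 22.0]
tcp_rot: [0.754, 0.657, 0.0, 0.0]
force: [-0.9, 0.1, 3.3]
opening: 47.2
t: 21.65
tool_pos: [502.9, -94.1, 221.8]
tcp_rot: [0.751, 0.66, 0.001, -0.0]
force: [-0.6, -0.5, -0.3]
opening: 47.3
rows [1.021 0.095 0.009] turn 0.003 | tcp [502.9 -94.1 221.8] F [-0.6 -0.5 -0.3] open 47.3 t 21.65 q7 -0.22
```

```bash
python3 -m crank '[[-1,[0.3,0.03,0],0],[-1,[0.6,0.06,0],0],[-1,[0.9,0.09,0],0],[-1,[1,0.09,0],0],[-1,[1,0.09,0.1],0],[-1,[1,0.09,0.2],0],[-1,[1,0.09,0.2],0]]'; python3 -c "
from h import *
rows(548.2,105.8,159,1.435+np.pi/2)"
```

```text
t: 22.52
tool_pos: [546.2, 95.6, 179.8]
tcp_rot: [0.754, 0.657, -0.002, -0.001]
force: [-0.1, -0.1, -1.3]
opening: 47.7
rows [0.052 0.003 0.104] turn -0.001 | tcp [546.2  95.6 179.8] F [-0.1 -0.1 -1.3] open 47.7 t 22.52 q7 -0.67
```

```bash
python3 -m crank '[[-1,[0.03,0.003,0.05],0],[-1,[0.03,0.003,0.1],0],[-1,[0.03,0.003,0.1],0],[-1,[0.03,0.003,0.1],0],[0.4,[0.03,0.003,0.1],0],[0.4,[0.03,0.003,0.1],0],[0.4,[0.03,0.003,0.1],0]]'; python3 -m crank '[[0.4,[0,0,-0.15],0],[0.4,[0,0,-0.35],0],[0.4,[-0.3,-0.05,-0.35],0],[0.4,[-0.6,-0.1,-0.35],0],[0.4,[-0.9,-0.15,-0.35],0],[0.4,[-1,-0.15,-0.35],0]]'; python3 -c "
from h import *
T=manip.grab_frame('top')
for c,s,p in blanks(T): print(np.round(c,1),s,np.round(p,1))
for c,s,p in blanks(T,162,(170,300,215,340)): print('tray',np.round(c,1),s,np.round(p,1))
rows(535,-434.7,100,1.435+np.pi/2)"
```

```text
t: 23.4
tool_pos: [548.9, 103.3, 161.8]
tcp_rot: [0.754, 0.657, 0.0, 0.0]
force: [-1.8, -0.2, 0.7]
opening: 59.9
t: 24.15
tool_pos: [490.1, -95.2, 231.4]
tcp_rot: [0.756, 0.655, -0.001, 0.0]
force: [0.0, 1.2, 0.4]
opening: 61.0
[507.2 286.6] [ 20  20 326] [ 535.1 -434.7   35. ]
[512.7 320.3] [ 20  21 340] [ 460.3 -440.9   35. ]
tray [274.5 248.2] [ 37  37 842] [615.   71.8 162. ]
tray [203.5 274.7] [ 22  22 380] [564.1 218.5 162. ]
tray [228.5 277.5] [ 22  22 382] [556.8 166.9 162. ]
tray [256.6 280.1] [ 22  23 408] [549.8 109.2 162. ]
tray [263.3 322.6] [ 46  36 977] [463.3  96.  162. ]
rows [-1.641  0.465  0.657] turn -0.005 | tcp [490.4 -96.6 231.4] F [-0.  -1.3 -0.3] open 61.0 t 24.2 q7 -0.21
```

```bash
python3 -m crank '[[0.4,[-0.3,0.09,0],0],[0.4,[-0.6,0.18,0],0],[0.4,[-0.9,0.26,0],0],[0.4,[-1,0.3,0],0]]'; python3 -m crank '[[0.4,[-0.3,0.08,0],0],[0.4,[-0.6,0.165,0.2],0],[0.4,[-0.64,0.165,0.5],0],[0.4,[-0.64,0.165,0.65],0],[0.4,[-0.64,0.165,0.65],0]]'; python3 -c "
from h import *
rows(535,-434.7,20,1.435+np.pi/2)"
```

```text
t: 24.7
tool_pos: [523.5, -301.2, 231.0]
tcp_rot: [0.756, 0.655, -0.0, 0.0]
force: [-0.6, 1.4, -1.3]
opening: 61.5
t: 25.32
tool_pos: [538.1, -425.6, 98.2]
tcp_rot: [0.753, 0.658, -0.0, -0.004]
force: [0.5, -0.2, 0.2]
opening: 60.8
rows [-0.047 -0.009  0.391] turn 0.0 | tcp [ 538.1 -425.6   98.2] F [ 0.5 -0.2  0.2] open 60.8 t 25.32 q7 0.2
```

```bash
python3 -m crank '[[0.4,[-0.01,-0.006,0],0],[0.4,[-0.01,-0.006,0.1],0],[0.4,[-0.01,-0.006,0.17],0],[0.4,[-0.01,-0.006,0.17],0]]'; python3 -c "
from h import *
rows(535,-434.7,20,1.435+np.pi/2)"
```

```text
t: 25.82
tool_pos: [536.5, -429.6, 65.9]
tcp_rot: [0.754, 0.657, -0.0, -0.001]
force: [-0.5, 0.2, -0.3]
opening: 61.0
rows [-0.027 -0.004  0.23 ] turn -0.001 | tcp [ 536.5 -429.6   65.9] F [-0.5  0.2 -0.3] open 61.0 t 25.82 q7 0.19
```

```bash
python3 -m crank '[[0.4,[-0.022,-0.002,0.12],0],[0.4,[-0.022,-0.002,0.225],0],[0.4,[-0.022,-0.002,0.225],0],[-1,[-0.022,-0.002,0.225],0],[-1,[-0.022,-0.002,0.225],0],[-1,[-0.022,-0.002,0.225],0],[-1,[-0.022,-0.002,0.225],0]]';  python3 -m crank '[[-1,[0,0,-0.2],0],[-1,[0,0,-0.5],0],[-1,[0,0,-0.8],0],[-1,[0.2,0,-1],0],[-1,[0.5,0,-1],0],[-1,[0.8,0,-1],0],[-1,[1,0,-1],0],[-1,[1,0,-1],0]]'; python3 -c "
from h import *
O=np.array([552.1,134.7]);u=np.array([np.cos(1.435),np.sin(1.435)]);v=np.array([-u[1],u[0]])
for s in(55,-55):
  P=O+28*u+s*v;print(P);rows(*P,220,1.435)"
```

```text
t: 26.7
tool_pos: [537.1, -434.7, 23.4]
tcp_rot: [0.754, 0.657, 0.0, 0.001]
force: [-0.5, -0.4, 0.8]
opening: 47.3
t: 27.7
tool_pos: [564.7, -231.3, 223.3]
tcp_rot: [0.751, 0.66, 0.001, -0.0]
force: [0.1, -0.6, -0.0]
opening: 47.5
[501.39696063 169.88809172]
rows [ 1.948 -0.572  0.016] turn -0.782 | tcp [ 564.7 -231.3  223.3] F [ 0.1 -0.6 -0. ] open 47.5 t 27.7 q7 -0.03
[610.38428294 154.99636327]
rows [ 1.945 -0.022  0.016] turn -0.782 | tcp [ 564.7 -231.3  223.3] F [ 0.1 -0.6 -0. ] open 47.5 t 27.7 q7 -0.03
```

```bash
python3 -m crank '[[-1,[0.3,0,0],0],[-1,[0.6,0,0],0],[-1,[0.9,0,0],0],[-1,[1,0,0],0]]'; python3 -m crank '[[-1,[0.3,0,0],-0.09],[-1,[0.6,-0.022,0],-0.18],[-1,[0.9,-0.022,0],-0.27],[-1,[0.945,-0.022,0],-0.36],[-1,[0.945,-0.022,0],-0.45],[-1,[0.945,-0.022,0],-0.54],[-1,[0.945,-0.022,0],-0.63],[-1,[0.945,-0.022,0],-0.72],[-1,[0.945,-0.022,0],-0.782],[-1,[0.945,-0.022,0],-0.782]]'; python3 -c "
from h import *
rows(610.4,155,152,1.435)"
```

```text
t: 28.2
tool_pos: [591.4, -34.4, 223.0]
tcp_rot: [0.752, 0.659, 0.001, -0.0]
force: [-0.3, 0.2, 0.1]
opening: 47.2
t: 29.45
tool_pos: [613.4, 147.3, 221.8]
tcp_rot: [0.074, 0.997, -0.0, -0.0]
force: [0.3, -0.9, -0.5]
opening: 47.2
rows [0.021 0.036 0.349] turn -0.006 | tcp [613.4 147.3 221.8] F [ 0.3 -0.9 -0.5] open 47.2 t 29.45 q7 0.69
```

```bash
python3 -m crank '[[-1,[0.018,0.03,0.1],0],[-1,[0.018,0.03,0.25],0],[-1,[0.018,0.03,0.33],0],[-1,[0.018,0.03,0.33],0],[0.4,[0.018,0.03,0.33],0],[0.4,[0.018,0.03,0.33],0],[0.4,[0.018,0.03,0.33],0]]'; python3 -m crank '[[0.4,[0,0,-0.15],0.09],[0.4,[0,0,-0.35],0.18],[0.4,[0,-0.3,-0.35],0.27],[0.4,[0,-0.6,-0.35],0.36],[0.4,[0.1,-0.9,-0.35],0.45],[0.4,[0.2,-1,-0.35],0.54],[0.4,[0.3,-1,-0.35],0.63],[0.4,[0.4,-1,-0.35],0.72],[0.4,[0.4,-1,-0.35],0.788],[0.4,[0.4,-1,-0.35],0.788]]'; python3 -c "
from h import *
T=manip.grab_frame('top')
for c,s,p in blanks(T): print(np.round(c,1),s,np.round(p,1))
for c,s,p in blanks(T,162,(170,300,215,340)): print('tray',np.round(c,1),s,np.round(p,1))
rows(460.3,-441,100,1.435+np.pi/2)"
```

```text
t: 30.32
tool_pos: [610.3, 156.1, 157.2]
tcp_rot: [0.072, 0.997, 0.0, 0.001]
force: [-0.8, 0.4, -0.9]
opening: 60.1
t: 31.58
tool_pos: [502.2, -30.3, 227.1]
tcp_rot: [0.757, 0.653, 0.0, 0.001]
force: [0.2, -0.2, 0.5]
opening: 61.1
[512.7 320.3] [ 20  21 342] [ 460.3 -440.9   35. ]
tray [220.  247.2] [ 43  39 799] [620.4 184.8 162. ]
tray [273.3 246. ] [ 37  32 756] [619.8  74.3 162. ]
tray [189.5 272.2] [ 22  24 417] [570.  247.3 162. ]
tray [245.4 327.3] [ 23  17 238] [454.7 132.2 162. ]
rows [-2.062  0.092  0.635] turn -0.005 | tcp [502.3 -30.3 227. ] F [-1.1  0.2  0.1] open 61.0 t 31.62 q7 -0.36
```

```bash
python3 -c "
from h import *
T=manip.grab_frame('top');S=manip.grab_frame('scene')
a=cv2.resize(T['img'][200:360,130:370],None,fx=2.5,fy=2.5);b=S['img'][120:300,230:460];b=cv2.resize(b,(255,200))
c=np.zeros((600,600,3),np.uint8);c[:400]=a;c[400:,:255]=b
cv2.imwrite('pics/c2.png',c[:,:,::-1])"
```

```text
(no output)
```

View pics/c2.png

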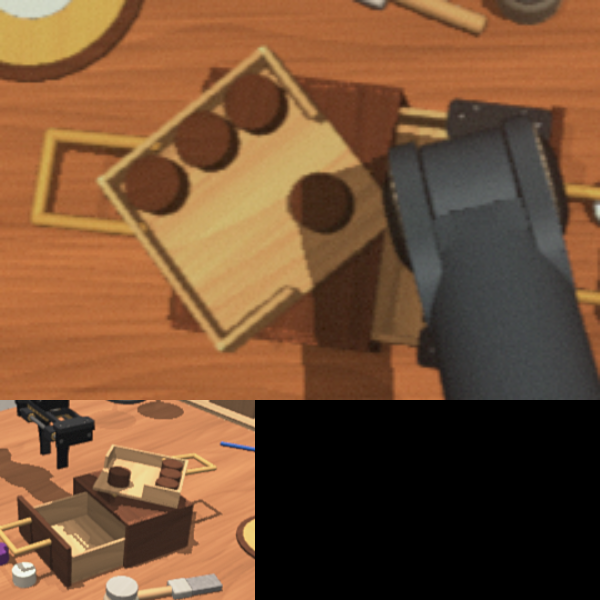

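```bash
python3 -m crank '[[0.4,[-0.3,0,0],0],[0.4,[-0.6,0.03,0],0],[0.4,[-0.9,0.05,0],0],[0.4,[-1,0.05,0],0]]'; python3 -m crank '[[0.4,[-0.3,0,0],0],[0.4,[-0.6,0.02,0],0],[0.4,[-0.9,0.04,0.2],0],[0.4,[-1,0.042,0.45],0],[0.4,[-1.0,0.042,0.6],0],[0.4,[-1.0,0.042,0.6],0],[0.4,[-1.0,0.042,0.6],0]]'; python3 -c "
from h import *
f,p=wristray([],35,'pics/w5.png')
rows(460.3,-441,20,1.435+np.pi/2)"
```

```text
t: 32.22
tool_pos: [481.4, -234.3, 226.0]
tcp_rot: [0.76, 0.65, -0.0, -0.0]
force: [0.0, 0.3, 0.6]
opening: 61.0
t: 33.1
tool_pos: [462.6, -428.2, 108.0]
tcp_rot: [0.757, 0.653, 0.001, 0.001]
force: [0.4, 0.3, 0.3]
opening: 61.1
rows [-0.064 -0.003  0.443] turn -0.006 | tcp [ 462.7 -428.5  108.6] F [ 0.3  0.5 -0.2] open 61.0 t 33.15 q7 0.26
```

View pics/w5.png

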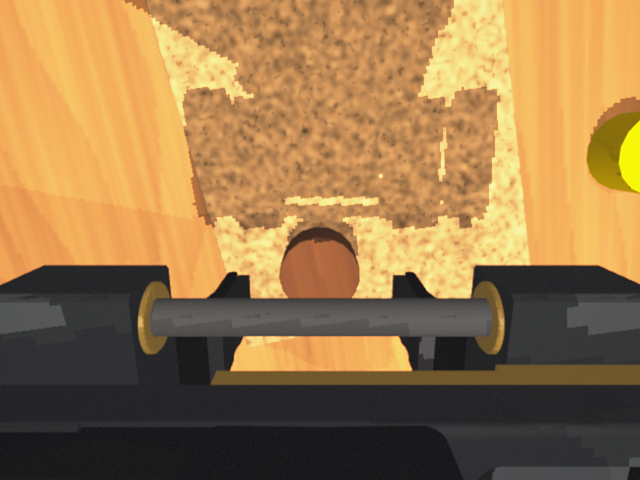

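```bash
python3 -m crank '[[0.4,[-0.058,0,0.1],-0.006],[0.4,[-0.058,0,0.25],-0.006],[0.4,[-0.058,0,0.4],-0.006],[0.4,[-0.058,0,0.435],-0.006],[0.4,[-0.058,0,0.435],-0.006],[-1,[-0.058,0,0.435],-0.006],[-1,[-0.058,0,0.435],-0.006],[-1,[-0.058,0,0.435],-0.006],[-1,[-0.058,0,0.435],-0.006]]';  python3 -m crank '[[-1,[0,0,-0.2],0],[-1,[0,0,-0.5],0],[-1,[0,0,-0.8],0],[-1,[0.2,0,-1],0],[-1,[0.5,0,-1],0],[-1,[0.8,0,-1],0],[-1,[1,0,-1],0],[-1,[1,0,-1],0]]'; python3 -c "
from h import *
O=np.array([552.1,134.7]);u=np.array([np.cos(1.435),np.sin(1.435)]);v=np.array([-u[1],u[0]])
P=O+26*u+42*v;print(P);rows(*P,220,1.435+np.pi/2)"
```

```text
t: 34.28
tool_pos: [459.9, -440.7, 20.7]
tcp_rot: [0.754, 0.657, 0.0, 0.001]
force: [-1.4, 1.0, 6.1]
opening: 47.4
t: 35.28
tool_pos: [487.0, -237.8, 219.9]
tcp_rot: [0.751, 0.66, 0.0, -0.0]
force: [0.1, -0.3, -0.5]
opening: 47.1
[514.00652184 166.1465725 ]
rows [ 2.02e+00 -1.28e-01 -1.00e-03] turn 0.003 | tcp [ 487.  -237.8  219.9] F [ 0.1 -0.3 -0.5] open 47.1 t 35.27 q7 0.05
```

```bash
python3 -m crank '[[-1,[0.3,0,0],0],[-1,[0.6,0,0],0],[-1,[0.9,-0.05,0],0],[-1,[1,-0.06,0],0]]'; python3 -m crank '[[-1,[0.3,-0.02,0],0],[-1,[0.6,-0.05,0],0],[-1,[0.9,-0.068,0],0],[-1,[1,-0.068,0],0],[-1,[1,-0.068,0],0],[-1,[1,-0.068,0],0]]'; python3 -c "
from h import *
rows(514,166.1,152,1.435+np.pi/2)"
```

```text
t: 35.78
tool_pos: [501.6, -39.0, 219.7]
tcp_rot: [0.752, 0.659, 0.0, -0.0]
force: [-0.1, -1.3, -0.9]
opening: 47.5
t: 36.52
tool_pos: [516.1, 155.3, 219.0]
tcp_rot: [0.755, 0.656, -0.001, 0.0]
force: [0.2, -0.1, -0.3]
opening: 47.4
rows [ 0.052 -0.018  0.335] turn -0.002 | tcp [516.1 155.3 219. ] F [ 0.2 -0.1 -0.3] open 47.4 t 36.52 q7 -0.77
```

```bash
python3 -m crank '[[-1,[0.04,-0.01,0.1],0],[-1,[0.04,-0.01,0.25],0],[-1,[0.04,-0.01,0.33],0],[-1,[0.04,-0.01,0.33],0],[0.35,[0.04,-0.01,0.33],0],[0.35,[0.04,-0.01,0.33],0],[0.35,[0.04,-0.01,0.33],0],[0.35,[0.04,-0.01,0.15],0],[0.35,[0.04,-0.01,-0.05],0],[0.35,[0.04,-0.01,-0.05],0]]'; python3 -m crank '[[0.4,[0.3,0,0],-0.09],[0.4,[0.6,-0.1,0],-0.18],[0.4,[0.85,-0.25,0],-0.27],[0.4,[0.85,-0.25,0],-0.36],[0.4,[0.85,-0.25,0],-0.45],[0.4,[0.85,-0.25,0],-0.54],[0.4,[0.85,-0.25,0],-0.63],[0.4,[0.85,-0.25,0],-0.72],[0.4,[0.85,-0.25,0],-0.785],[0.4,[0.85,-0.25,0],-0.785]]'; python3 -c "
from h import *
T=manip.grab_frame('top')
cv2.imwrite('pics/c3.png',cv2.resize(T['img'][200:360,130:370,::-1],None,fx=2.5,fy=2.5))
rows(581,343.9,190,1.435)"
```

```text
t: 37.78
tool_pos: [516.8, 167.1, 233.0]
tcp_rot: [0.754, 0.657, 0.003, 0.002]
force: [0.0, -0.7, -0.6]
opening: 58.7
t: 39.02
tool_pos: [488.4, 340.6, 228.5]
tcp_rot: [0.07, 0.998, -0.0, -0.001]
force: [-0.5, -0.1, -0.1]
opening: 61.0
rows [-0.456  0.08   0.194] turn -0.002 | tcp [488.4 340.7 228.7] F [ 0.7  0.5 -0. ] open 60.9 t 39.08 q7 0.27
```

View pics/c3.png

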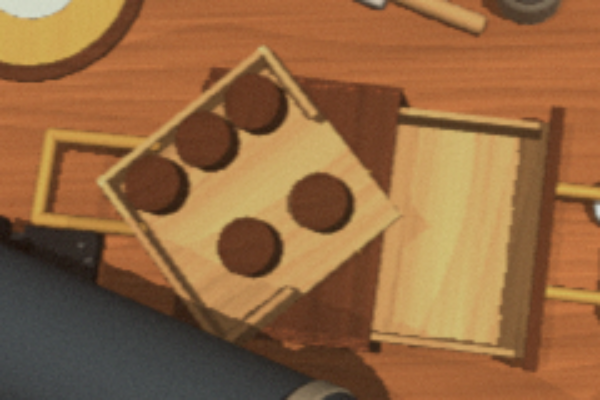

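```bash
python3 -m crank '[[0.4,[-0.25,0.04,0],0],[0.4,[-0.456,0.08,0],0],[0.4,[-0.456,0.08,0.1],0],[0.4,[-0.456,0.08,0.19],0],[0.4,[-0.456,0.08,0.19],0]]'; python3 -c "
from h import *
T=manip.grab_frame('top')
for q in((255,103),(206,140),(155,184),(321,202),(249,246)):
  p=ray(T,(130+q[0]/2.5,200+q[1]/2.5),160);print(np.round(p,0),np.hypot(*(p[:2]-[555.6,160.3])))
f,p=wristray([],131,'pics/w6.png')
rows(581,343.9,123,1.435)"
```

```text
t: 39.7
tool_pos: [579.1, 343.8, 189.4]
tcp_rot: [0.068, 0.998, -0.001, -0.001]
force: [-0.6, -0.3, -0.2]
opening: 60.8
[633. 160. 160.] 77.05681402149966
[603. 201. 160.] 62.12571504927208
[567. 243. 160.] 83.16077715863126
[549. 106. 160.] 55.02105035088207
[514. 165. 160.] 41.72255638939857
rows [-0.005 -0.004  0.344] turn -0.0 | tcp [580.2 344.8 191.8] F [ 0.  -0.3  0.7] open 61.0 t 39.8 q7 0.34
```

View pics/w6.png

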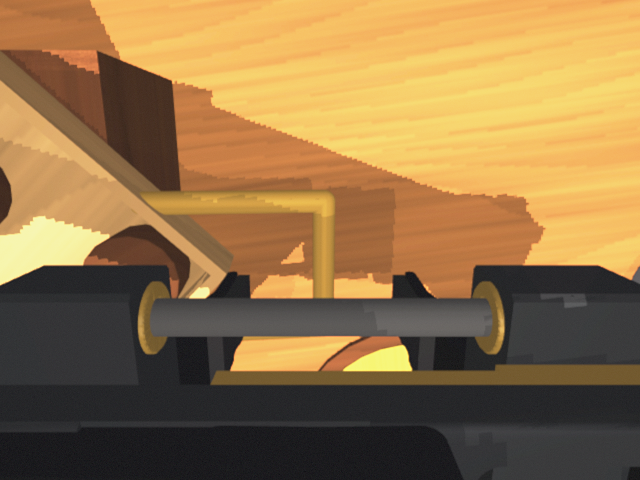

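```bash
python3 -m crank '[[-0.1,[-0.003,-0.003,0.05],0],[-0.1,[-0.003,-0.003,0.1],0],[-0.1,[-0.003,-0.003,0.2],0],[-0.1,[-0.003,-0.003,0.34],0],[-0.1,[-0.003,-0.003,0.34],0],[-1,[-0.003,-0.003,0.34],0],[-1,[-0.003,-0.003,0.34],0],[-1,[-0.003,-0.003,0.34],0],[-1,[-0.003,-0.003,0.34],0]]'; python3 -c "
from h import *
rows(581,343.9,123,1.435)"
```

```text
t: 40.92
tool_pos: [582.1, 345.3, 124.4]
tcp_rot: [0.069, 0.998, 0.002, 0.001]
force: [1.8, 3.6, 1.5]
opening: 11.1
rows [ 0.004 -0.008  0.007] turn -0.001 | tcp [582.1 345.3 124.4] F [1.8 3.6 1.5] open 11.1 t 40.92 q7 0.29
```

Gripped (11 mm on the 12 mm bar). Lift to about 0.3 rad.

```bash
python3 -m crank '[[-1,[0,-0.001,-0.07],0],[-1,[0,-0.003,-0.135],0],[-1,[0,-0.01,-0.2],0],[-1,[0,-0.02,-0.27],0],[-1,[0,-0.034,-0.335],0],[-1,[0,-0.051,-0.402],0],[-1,[0,-0.051,-0.402],0]]'
```

```text
t: 41.8
tool_pos: [580.6, 335.4, 205.6]
tcp_rot: [0.069, 0.998, 0.002, 0.001]
force: [2.5, 6.0, -1.5]
opening: 11.0
```

```bash
python3 -m crank '[[-1,[0,-0.01,-0.032],0],[-1,[0,-0.02,-0.065],0],[-1,[0,-0.026,-0.081],0],[-1,[0,-0.032,-0.097],0],[-1,[0,-0.038,-0.113],0],[-1,[0,-0.043,-0.128],0],[-1,[0,-0.05,-0.144],0],[-1,[0,-0.056,-0.16],0],[-1,[0,-0.063,-0.176],0],[-1,[0,-0.07,-0.192],0]]'; python3 -m crank '[[-1,[0,-0.007,-0.015],0],[-1,[0,-0.014,-0.03],0],[-1,[0,-0.022,-0.045],0],[-1,[0,-0.029,-0.061],0],[-1,[0,-0.045,-0.091],0],[-1,[0,-0.062,-0.122],0],[-1,[0,-0.08,-0.151],0],[-1,[0,-0.097,-0.18],0],[-1,[0,-0.097,-0.18],0],[-1,[0,-0.097,-0.18],0]]'; python3 -c "
from h import *
T=manip.grab_frame('top')
cv2.imwrite('pics/c4.png',cv2.resize(T['img'][200:360,130:370,::-1],None,fx=2.5,fy=2.5))"
```

```text
t: 43.05
tool_pos: [578.7, 322.3, 243.2]
tcp_rot: [0.068, 0.998, 0.003, 0.001]
force: [3.3, 6.8, 0.2]
opening: 11.0
t: 44.3
tool_pos: [576.0, 303.3, 279.8]
tcp_rot: [0.068, 0.998, 0.003, 0.001]
force: [2.8, 6.6, 2.8]
opening: 10.6
```

View pics/c4.png

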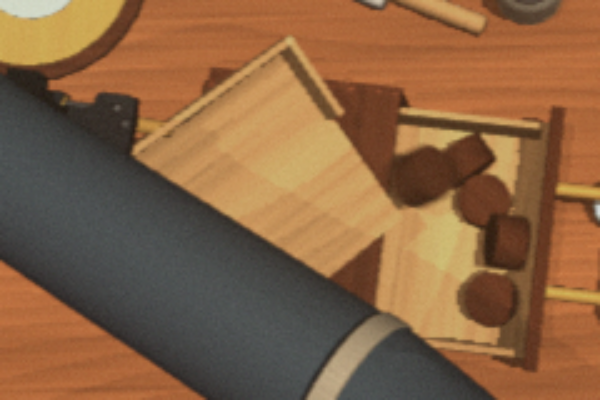

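```bash
python3 -m crank '[[-1,[0,0.036,0.059],0],[-1,[0,0.068,0.119],0],[-1,[0,0.098,0.18],0],[-1,[0,0.124,0.244],0],[-1,[0,0.147,0.308],0],[-1,[0,0.167,0.372],0],[-1,[0,0.184,0.438],0],[-1,[0,0.198,0.504],0],[-1,[0,0.198,0.504],0]]'; python3 -m crank '[[-1,[0,0.01,0.068],0],[-1,[0,0.017,0.135],0],[-1,[0,0.019,0.2],0],[-1,[0,0.02,0.255],0],[-1,[0,0.02,0.265],0],[-1,[0,0.02,0.265],0]]'
```

```text
t: 45.48
tool_pos: [581.5, 341.7, 176.4]
tcp_rot: [0.068, 0.998, 0.002, 0.001]
force: [4.4, 6.4, -0.2]
opening: 11.2
t: 46.22
tool_pos: [582.0, 345.2, 124.4]
tcp_rot: [0.068, 0.998, 0.001, 0.001]
force: [2.2, 7.1, 1.2]
opening: 11.0
```

```bash
python3 -m crank '[[-0.1,[0,0,0],0],[-0.1,[0,0,0],0],[-0.1,[0,0,0],0],[-0.1,[0,0,-0.1],0],[-0.1,[0,0,-0.3],0],[-0.1,[0,0,-0.55],0],[-0.1,[0,0,-0.55],0]]'; python3 -m crank '[[-1,[0.1,-0.3,0],0.09],[-1,[0.2,-0.6,0],0.18],[-1,[0.3,-0.9,0],0.27],[-1,[0.3,-1,0],0.36],[-1,[0.3,-1,0],0.45],[-1,[0.3,-1,0],0.54],[-1,[0.3,-1,0],0.63],[-1,[0.3,-1,0],0.72],[-1,[0.3,-1,0],0.785],[-1,[0.3,-1,0],0.785]]'; python3 -c "
from h import *
rows(508,-200,233,1.435+np.pi/2)"
```

```text
t: 47.1
tool_pos: [582.6, 346.1, 240.9]
tcp_rot: [0.069, 0.998, 0.003, 0.003]
force: [0.4, 0.0, 0.1]
opening: 39.1
t: 48.35
tool_pos: [494.4, 153.8, 234.7]
tcp_rot: [0.753, 0.658, -0.0, 0.0]
force: [0.5, 0.5, -0.3]
opening: 0.4
rows [-1.744  0.306  0.009] turn 0.0 | tcp [494.4 153.8 234.7] F [ 0.5  0.5 -0.3] open 0.4 t 48.35 q7 -0.78
```

```bash
python3 -m crank '[[-1,[-0.3,0.05,0],0],[-1,[-0.6,0.1,0],0],[-1,[-0.9,0.16,0],0],[-1,[-1,0.16,0],0],[-1,[-1,0.16,0],0]]';python3 -m crank '[[-1,[-0.3,0.05,0],0],[-1,[-0.6,0.1,0],0],[-1,[-0.75,0.14,0],0],[-1,[-0.75,0.14,0],0],[-1,[-0.75,0.14,0],0]]'; python3 -c "
from h import *
f,p=wristray([],35,'pics/w7.png')
rows(508,-195,70,1.435+np.pi/2)"
```

```text
t: 48.98
tool_pos: [498.7, -50.4, 234.4]
tcp_rot: [0.755, 0.656, -0.0, -0.0]
force: [0.0, 0.8, -0.6]
opening: 0.5
t: 49.6
tool_pos: [506.9, -198.3, 234.7]
tcp_rot: [0.752, 0.659, 0.001, -0.0]
force: [-0.2, -1.2, -0.8]
opening: 0.5
rows [0.017 0.004 0.824] turn 0.002 | tcp [ 506.8 -198.2  234.7] F [-0.5  0.4  0.3] open 0.5 t 49.65 q7 -0.07
```

View pics/w7.png

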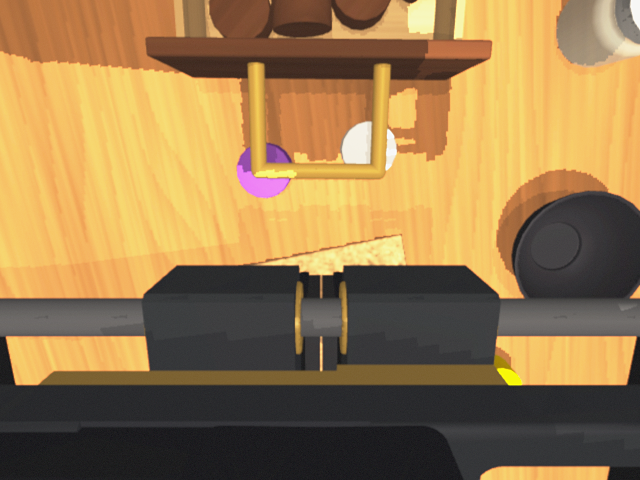

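```bash
python3 -c "
from h import *
f,p=wristray([(320,170)],78);print(p)
T=manip.grab_frame('top');S=manip.grab_frame('scene')
c=np.zeros((600,800,3),np.uint8);c[:320,:480]=cv2.resize(T['img'][200:360,130:370],(480,320));c[320:600,:400]=cv2.resize(S['img'][150:290,260:460],(400,280))
cv2.imwrite('pics/c5.png',c[:,:,::-1])"
```

```text
[array([ 512.42648711, -155.24951346,   78.        ])]
```

View pics/c5.png

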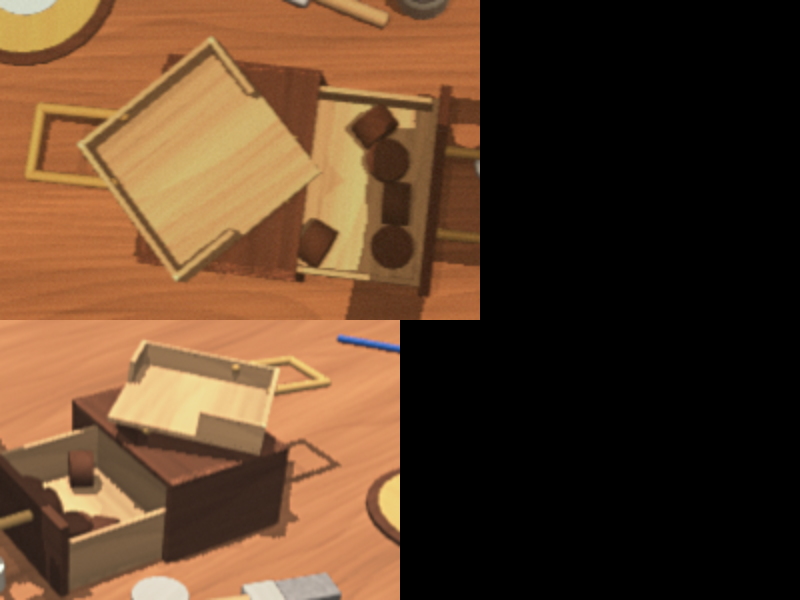

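```bash
python3 -m crank '[[-1,[0.017,0.004,0.25],0],[-1,[0.017,0.004,0.5],0],[-1,[0.017,0.004,0.75],0],[-1,[0.017,0.004,0.82],0],[-1,[0.017,0.004,0.82],0]]'; python3 -m crank '[[-1,[0.06,0,0],0],[-1,[0.12,0,0],0],[-1,[0.2,0,0],0],[-1,[0.28,0,0],0],[-1,[0.36,0,0],0],[-1,[0.44,0,0],0],[-1,[0.52,0,0],0],[-1,[0.6,0,0],0],[-1,[0.67,0,0],0],[-1,[0.7,0,0],0]]'; python3 -m crank '[[-1,[0.02,0,0],0],[-1,[0.04,0,0],0],[-1,[0.06,0,0],0],[-1,[0.06,0,0],0]]'
```

```text
t: 50.42
tool_pos: [508.0, -197.2, 70.8]
tcp_rot: [0.754, 0.657, 0.0, -0.0]
force: [0.1, 0.2, 0.4]
opening: 0.6
t: 51.68
tool_pos: [526.5, -57.6, 70.4]
tcp_rot: [0.753, 0.658, -0.0, -0.0]
force: [0.2, -2.2, 1.3]
opening: 0.6
t: 52.18
tool_pos: [528.3, -46.7, 70.5]
tcp_rot: [0.754, 0.657, 0.0, -0.0]
force: [0.8, -0.9, -0.8]
opening: 0.4
```

```bash
python3 -m crank '[[-1,[0.02,0,0],0],[-1,[0.04,0,0],0],[-1,[0.04,0,0],0],[-1,[0.04,0,0],0]]'; python3 -m crank '[[-1,[0.02,0,0],0],[-1,[0.04,0,0],0],[-1,[0.04,0,0],0],[-1,[0.04,0,0],0]]'
```

```text
t: 52.68
tool_pos: [528.7, -43.9, 70.4]
tcp_rot: [0.755, 0.656, -0.003, 0.002]
force: [-2.5, -10.0, 2.8]
opening: 0.6
t: 53.18
tool_pos: [528.7, -43.6, 70.4]
tcp_rot: [0.756, 0.654, -0.008, 0.004]
force: [-4.3, -24.6, 8.1]
opening: 0.3
```

```bash
python3 -m crank '[[-1,[-0.15,0,0],0],[-1,[-0.3,0,0],0],[-1,[-0.3,0,-0.3],0],[-1,[-0.5,0,-0.6],0],[-1,[-0.8,0,-0.8],0],[-1,[-1,0,-0.8],0],[-1,[-1,0,-0.8],0],[-1,[-1,0,-0.8],0]]'; python3 -c "
from h import *
T=manip.grab_frame('top');S=manip.grab_frame('scene')
c=np.zeros((600,800,3),np.uint8);c[:400,:600]=cv2.resize(T['img'][200:360,130:370],(600,400));c[400:600,:800]=cv2.resize(S['img'][150:310,0:640],(800,200))
cv2.imwrite('pics/c6.png',c[:,:,::-1])
rows(0,0,0)"
```

```text
t: 54.18
tool_pos: [503.3, -228.6, 230.3]
tcp_rot: [0.754, 0.657, 0.0, -0.0]
force: [0.5, 0.9, 0.1]
opening: 0.3
rows [ 0.79  -2.647  1.151] turn 0.0 | tcp [ 503.5 -227.4  230.2] F [-0.   1.2 -0.2] open 0.5 t 54.27 q7 -0.02
```

View pics/c6.png

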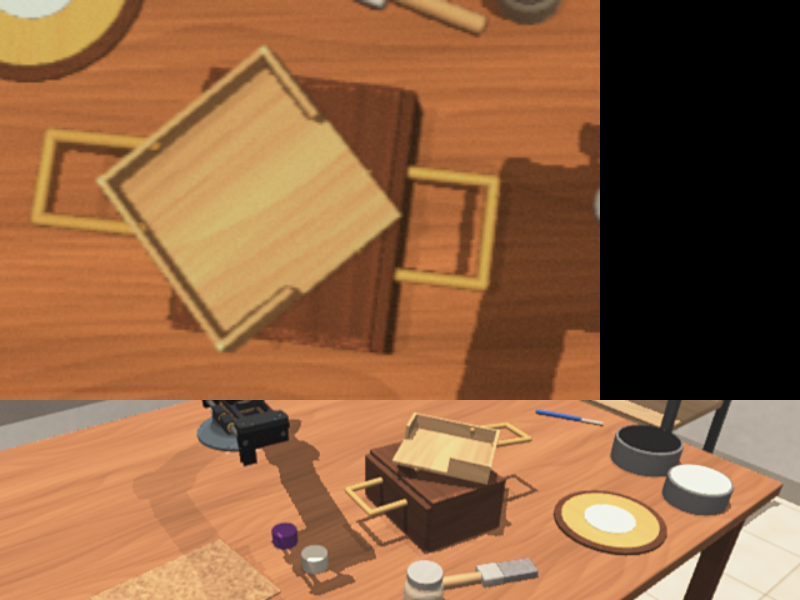

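The drawer is flush against the cabinet (front edge at column 410 of the crop). The tray is empty and on its rest, and the mat shows no blanks. The arm is clear, so I'm handing in.

```bash
python3 -c "
from plant import manip
print(manip.job_done())"
```

```text
the job is handed in; nothing more can be done
None
```

The job is handed in at about t = 54 s. I pulled the drawer to its stop, set all five blanks on the tray, tipped them into the drawer, lowered the tray and pushed the drawer shut.

**Last checks:**
- **Blanks:** the picture before closing showed all five in the drawer, three of them on edge, none above the walls. I could not see inside after it was shut.
- **Drawer:** the last picture shows its front flush with the cabinet, and it met its stop under a push of about 25 N.
- **Tray and mat:** the tray is empty and on its rest. The part of the mat in view holds no blanks.
- **Bystanders:** the jar and brush look to be where they started. The bowl was not in the final crop, but the arm never went near it.
- **Robot:** the gripper is clear of everything, with the tool at z = 230 mm.

**Not as planned:**
- While I was placing the fourth blank, two others were pushed to the tray's back wall. I measured all five afterwards: they lay flat, at most 83 mm from the tray centre (limit 95 mm), so I left them.
- I made one sideways move in the wrong direction, in free air. It touched nothing and I corrected it.
- I viewed 16 pictures, the maximum allowed rather than the 12 planned.

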